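# Close up the dish incubator

### The arm

A 6-joint arm with a two-finger parallel gripper is mounted at the origin on the work surface. World frame = base frame: x ahead of the robot, y to its left, z up, the work surface at z = 0. Lengths are in m, angles in degrees, forces in N, time in s.
With the tool pointing down it reaches from about 0.3 to 0.75 m from the base axis. Payload 8.5 kg.
Tool frame: the origin (TCP) lies at the very end of the fingers, on their centre line; the grasp point (between the pads) lies 19 mm behind it (env.grip_point_offset is the distance from the TCP to the grasp point, in m); z points along the fingers, y is the direction in which the jaws open and shut (so a half turn about z gives the same grasp; the last joint's range is limited). The gripper opens to 85 mm and grips with 20 to 120 N. Pads are 22 mm wide; open, the fingers measure 114 mm over their backs; the gripper's body (76 mm by 85 mm) begins 54 mm behind the grasp point. The pads swing forward as they close: fully open they stand 13 mm farther back than shut.
Start: joints at [-75.59, 21.807, 74.336, -0, 83.858, -12.336], TCP at [0.248, -0.491, 0.231] pointing down, gripper open.
Joint ranges: [-178.18, 178.18], [-50.72, 133.34], [12.68, 142.11], [-81.47, 261.47], [9.98, 163.14], [-165.26, 165.26]. Speed limits (degrees/s): [136.94, 136.94, 180, 180, 180, 180].

### API

Orientations are given as a 3x3 rotation matrix whose columns are the frame's x, y, z axes.
In Python, from rig import env gives the robot as it stands.
- The arm moves only by the tool move_arm, never from a script. Its argument "moves" is a list of rows, each a list of 4 numbers: the shift along the tool's x, y, z in mm, then the turn about the tool's z in rad. In form: [[tx, ty, tz, spin], ...]. A call has 1 to 20 rows; each row is the pose to reach, as a shift and turn from the pose commanded when the call began, along the tool's axes at that moment; what a row does not reach only later rows make up. A row lasts 1/10 s, in which the tool goes at most 50 mm and 8.59 degrees, less where a joint would pass 70% of its speed; a pose out of reach is approached as far as the arm can. A call with a gripper value outside its range is refused whole. "grip" is the closure, from 0 (fully open) to 1 (shut), set as the call begins (left out, the last holds). The fingers move at their own pace and stop on an object; "grip_force" is the grip in N (left out, the last holds). Time passes only in rows, so rows that repeat a pose let the fingers close. It gives the time, the measured TCP pose, the force and the opening at its end, in the units of the state.
- env.observe(): the state, without advancing time (a new reading comes with each control period).
- env.get_image(name): name is "scene" or "top" or "wrist"; returns the picture (420x560x3 uint8, red, green, blue); there is no depth.
- env.get_calibration(name): a dict with "fovy" (degrees; the focal length in pixels is half the picture's height over the tangent of half this angle, whatever the lens; pixels are square), "cx", "cy" (the principal point, pixels), "extrinsics" (4x4, takes a point from world to camera coordinates); the wrist camera has in their place "tool_from_camera" (4x4, takes a point from camera to tool coordinates, whose origin is the TCP and whose axes are the flange's). Camera axes: x right, y up, looking along -z (the intrinsics and any distortion apply to the point x, -y, -z); pixel columns grow to the right and rows downward; lengths in m; the calibration is good to about 2 mm. The wrist camera is an equidistant fisheye: a pixel r from the principal point sees the ray r / f radians off the axis. A picture is of the moment at which its call begins: read the wrist's pose just before it. get_calibration takes no time and is no camera call.
- env.close_job(): hands the job in, once; it reports no verdict.
Trained networks look in the newest picture that a camera, given by its name, has taken for a name from the list of things; names that differ only in an ending like _2 or _b are one class to them, and where a whole thing is asked for, a point or a joint stands for the part that bears it (a point fixed in the world has none). Each returns a list of dicts, best first, with "conf" (0 to 1); they miss things now and then, are a little off and sometimes report something else, mostly with a low value. They report only what shows in the picture. A call takes as long as a camera call. They do not tell look-alikes from the thing itself.
- env.silhouettes(camera, name): "region" (420x560 bool, what is visible of it) and "point" ([row, column] in pixels, amid what is visible of it).
- env.tip_of(camera, name): "point" ([row, column] in pixels: a listed point, or the origin of a listed thing).
The state is a dict: "time_s": time; "q": joint angles; "qvel": joint speeds; "joint_efforts": joint torques, N m; "position": TCP position; "tool_rot": TCP orientation; "ft_force": force on the tool from outside, world axes, zero at the start; "wrist_torque": the same for the moment, N m; "grip_width": finger opening in m.
Only numpy, scipy, OpenCV 4.12 (cv2) and the standard library are available. Lean on these libraries where they do the work, as an engineer would, in place of code of your own. Each camera call takes 0.05 s, during which the arm holds its last target.

### The job

Close up the benchtop incubator with your fingertips: first gently push the open dish drawer fully home, then gently push the raised lid down until it lies fully shut. Work only from the outside - do not pinch or lift anything, and do not reach into the drawer or under the lid. Leave the dishes in the drawer and the jar, tip box and mouse beside it alone.

Things in the scene. Friction and masses are not known exactly. Their poses are not given: they have to be found in the camera images.
- incubator: white incubator housing, fixed to the bench: 212 mm deep (x), 220 wide (y), side walls 86 high, open at the front and on top under the lid. Origin on the bench, 95 mm behind its front face; its x axis points from the front to the rear hinge, z up. It stands at a different place and yaw each time (front more or less towards the robot). The last 22 mm at the rear is a solid hump 92 mm high with two hinge barrels on top of it to 105 mm.
- drawer (a joint): dish drawer in the incubator's front, in m: 0 = fully home, grows as it comes out along the incubator's -x. Slides with about 2 N of friction plus 4 N per m/s and stays where it is left; a stop at 0.
- drawer_front (a point): centre of the outer face of the drawer's aluminium front panel (216 mm wide, 64 high from 11 to 75 mm above the bench, 10 thick); this point is 43 mm above the bench. The face looks along the incubator's -x. It has no handle, only a flat dark trim strip. With the drawer home the face is level with the front of the housing.
- tray_floor (a point): steel tray behind the drawer's front panel (its inside, parts drawer_c1 to drawer_c5 in the rules; side walls 40 mm above the bench, floor 15 mm): not to be touched. The front end is lined to 71 mm above the bench, directly behind the front panel. This point is the centre of the tray's floor, 92 mm behind the front panel's outer face.
- lid (a joint): lid angle in rad: 0 = shut flat, grows as its front edge rises. Stiff hinge (about 0.5 N m of friction; roughly 3 N near the front edge): it stays where it is left and must be pushed all the way to the stop at 0.
- lid_hinge (a point): middle of the lid's outer (top) surface at its rear end. It lies 6 mm outside the hinge axis, which runs along the incubator's y through a point 95 mm behind the incubator's origin and 92 mm above the bench; at lid angle 0 this point is 98 mm above the bench.
- lid_edge (a point): middle of the lid's front (free) edge, on its outer (top) surface, 202 mm from the hinge axis along the lid; lid grey, 220 mm wide, 10 thick, top flat, with a lip 26 mm deep along the front edge that comes down in front of the drawer when shut (top surface then 98 mm above the bench, and it reaches 12 mm past the housing's front).
- lid_lining (a point): black rubber seal on the underside of the lid and inside its lip (lid_c2 and lid_c3 in the rules): not to be touched. This point is the centre of the lining, half-way between hinge and front.
- dish_a: round covered dish, 56 mm across, 14 high, 30 g, standing loose in the drawer's tray; origin at the centre of its underside.
- dish_b: a second dish like dish_a.
- jar: amber screw-top jar, 48 mm across, 65 high, loose on the bench near the incubator; origin at the centre of its underside.
- tip_box: grey box with a clear cover, 70 x 100 mm, 56 high, loose on the bench beside the incubator; origin at the centre of its underside.
- mouse: black computer mouse, 105 x 58 mm, 29 high, loose on the bench beside the incubator; origin at the centre of its underside.
There are look-alikes about, which are no part of the job. What is shaped like the dish_a but turquoise is not meant.

How it is judged:
By the outcome, as a careful person would: the job done as asked, in the order asked, and still so for the second after the job is handed in, with the robot touching nothing.
It also fails if it takes over 48 s, if anything falls off the work surface, if the arm or the gripper's body presses on something with over 40 N, if the wrist force passes 120 N, or if a joint passes its speed limit or range.

## Working session

There is one attempt and no reset: what is moved stays moved. The work goes in short steps, Python scripts to look and compute and a tool call to move; the robot and the scene stay as the last step left them, time stands still between calls to the robot, and variables do not carry over. Pictures are saved under pics/ and viewed, and the job is handed in when it is done.

Besides the shell and the picture viewer there is one more tool, called as name([rows], argument=value, ...), one row to a line, values as JSON. move_arm: Moves the arm, as the interface text tells. Its arguments: {"type":"object","properties":{"moves":{"type":"array"},"grip":{"type":"number"},"grip_force":{"type":"number"}},"required":["moves"]}

```bash
ls; mkdir -p pics
python3 - <<'E'
from rig import env
import cv2,numpy as np
o=env.observe();print(o)
for n in("scene","top","wrist"):
    im=env.get_image(n);cv2.imwrite(f"pics/{n}0.png",im[...,::-1]);
    c=env.get_calibration(n);print(n,c)
    for t in("drawer_front","lid_edge","lid_hinge","incubator","tray_floor"):
        try: print(t,[(d["conf"],d["point"]) for d in env.tip_of(n,t)][:3])
        except Exception as e: print(t,e)
print(env.observe()["time_s"])
E
```

```text
pics
{'time_s': 0.0, 'q': array([-7.55901869e+01,  2.18421281e+01,  7.43859148e+01,  9.66649812e-04,
        8.38570798e+01, -1.23352551e+01]), 'qvel': array([ 0.09234247,  0.05201273,  0.00570279,  0.00965528, -0.03253982,
        0.0692309 ]), 'joint_efforts': array([-2.68262565e-04, -4.48458767e+01, -2.31272238e+01, -1.89651241e-04,
        4.83415570e-03,  3.25756787e-05]), 'position': array([ 0.24744356, -0.49086586,  0.23069427]), 'tool_rot': array([[ 8.93018560e-01,  4.50019695e-01, -3.53471371e-04],
       [ 4.50019710e-01, -8.93017457e-01,  1.44310780e-03],
       [ 3.33770826e-04, -1.44779113e-03, -9.99998896e-01]]), 'ft_force': array([-0.55745238,  0.45033793, -0.09926562]), 'wrist_torque': array([ 0.0005068 , -0.03234601, -0.02068525]), 'grip_width': 0.08560905595808863}
scene {'fovy': 45.758342073427826, 'cx': 281.0914698586924, 'cy': 202.09584389642987, 'extrinsics': array([[-0.52652068,  0.84996414, -0.01835555,  0.27641321],
       [-0.53029562, -0.31146935,  0.78852609,  0.26217381],
       [ 0.66450171,  0.42490917,  0.61472732, -1.67657671],
       [ 0.        ,  0
[... 605 characters left out ...]
, [276.3, 343.3])]
lid_edge [(0.6, [202.6, 376.9])]
lid_hinge [(0.65, [159.6, 369.8])]
incubator [(0.71, [213.6, 355.8]), (0.44, [228.1, 272.3])]
tray_floor [(0.83, [233.0, 349.9])]
wrist {'fovy': 65.70646984690485, 'cx': 274.3485772004431, 'cy': 208.42670296143748, 'tool_from_camera': array([[-9.27236217e-04,  9.46188784e-01,  3.23613852e-01,
         8.28263744e-02],
       [ 9.99999378e-01,  1.07792928e-03, -2.86418391e-04,
         1.06787679e-03],
       [-6.19838717e-04,  3.23613385e-01, -9.46189195e-01,
        -1.43356806e-01],
       [ 0.00000000e+00,  0.00000000e+00,  0.00000000e+00,
         1.00000000e+00]])}
drawer_front []
lid_edge []
lid_hinge []
incubator []
tray_floor []
0.9
```

View pics/scene0.png

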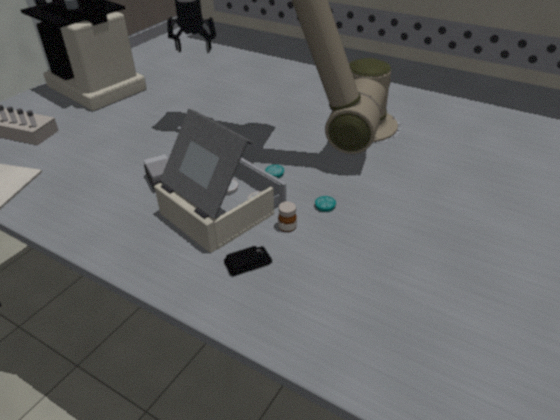

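View pics/top0.png

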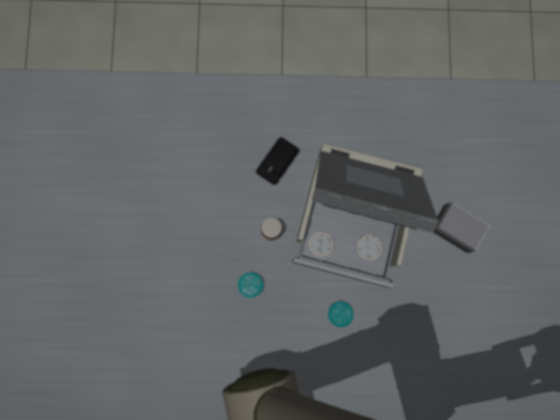

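```bash
cat > h.py <<'E'
import numpy as np, cv2
from scipy.optimize import least_squares
from rig import env
C={n:env.get_calibration(n) for n in("scene","top")}
def proj(n,P):
    c=C[n];E=c["extrinsics"];p=np.atleast_2d(P)@E[:3,:3].T+E[:3,3]
    f=210/np.tan(np.radians(c["fovy"])/2)
    return np.c_[c["cy"]-f*p[:,1]/-p[:,2], c["cx"]+f*p[:,0]/-p[:,2]]
def pts(m):
    x,y,a,d,l=m
    R=np.array([[np.cos(a),-np.sin(a),0],[np.sin(a),np.cos(a),0],[0,0,1]]);o=np.array([x,y,0])
    w=lambda *p:o+R@np.array(p)
    # lid: hinge axis at (.095,0,.092); along lid dir (-cos l,0,sin l), normal (sin l,0,cos l)
    L=lambda s,yy,h:w(.095-s*np.cos(l)+h*np.sin(l),yy,.092+s*np.sin(l)+h*np.cos(l))
    return dict(drawer_front=w(-.095-d,0,.043),tray_floor=w(-.003-d,0,.015),incubator=w(0,0,0),
      lid_hinge=L(0,0,.006),lid_edge=L(.202,0,.006),dfl=w(-.095-d,.108,.075),dfr=w(-.095-d,-.108,.075),
      dfbl=w(-.095-d,.108,.011),dfbr=w(-.095-d,-.108,.011),lel=L(.202,.11,.006),ler=L(.202,-.11,.006),lhl=L(0,.11,.006),lhr=L(0,-.11,.006),
      fl=w(-.095,.11,.086),fr=w(-.095,-.11,.086),bl=w(.117,.11,.092),br=w(.117,-.11,.092),lip=L(.202,0,-.020))
def fit(obs,m0=(.6,-.1,0,.1,.8)):
    def r(m):
        P=pts(m);return np.concatenate([proj(n,P[t])[0]-uv for n,t,uv in obs])
    return least_squares(r,m0,loss="soft_l1",f_scale=3,x_scale=[.1,.1,.1,.1,.1])
E
python3 - <<'E'
from h import *
obs=[("scene","drawer_front",[176.6,259.4]),("scene","lid_edge",[119.6,217.3]),("scene","lid_hinge",[197.3,184]),("scene","incubator",[212.6,219.8]),("scene","tray_floor",[200,235]),
("top","drawer_front",[276.3,343.3]),("top","lid_edge",[202.6,376.9]),("top","lid_hinge",[159.6,369.8]),("top","incubator",[213.6,355.8]),("top","tray_floor",[233,349.9])]
s=fit(obs);print(s.x,np.degrees(s.x[[2,4]]));print(s.fun.reshape(-1,2).round(1))
for n in("scene","top"):
    im=cv2.imread(f"pics/{n}0.png")
    for k,p in pts(s.x).items():
        r,c=proj(n,p)[0];cv2.circle(im,(int(c),int(r)),2,(0,0,255),-1)
    r,c=map(int,proj(n,[s.x[0],s.x[1],.05])[0])
    r0=max(0,r-130);c0=max(0,c-150)
    cv2.imwrite(f"pics/{n}0o.png",cv2.resize(im[r0:r0+250,c0:c0+300],None,fx=2.4,fy=2.4))
E
```

```text
[ 0.6208212  -0.1333018  -0.21671041  0.04839758  0.94697046] [-12.41659201  54.25741043]
[[-1.  -1.7]
 [ 2.9 -2.4]
 [ 2.8  0.1]
 [-0.9 -0.4]
 [-1.4 -1.5]
 [-1.  -1.1]
 [ 0.8 -0.1]
 [ 2.   0.8]
 [-0.1 -3.1]
 [ 1.8 -0.8]]
```

View pics/scene0o.png

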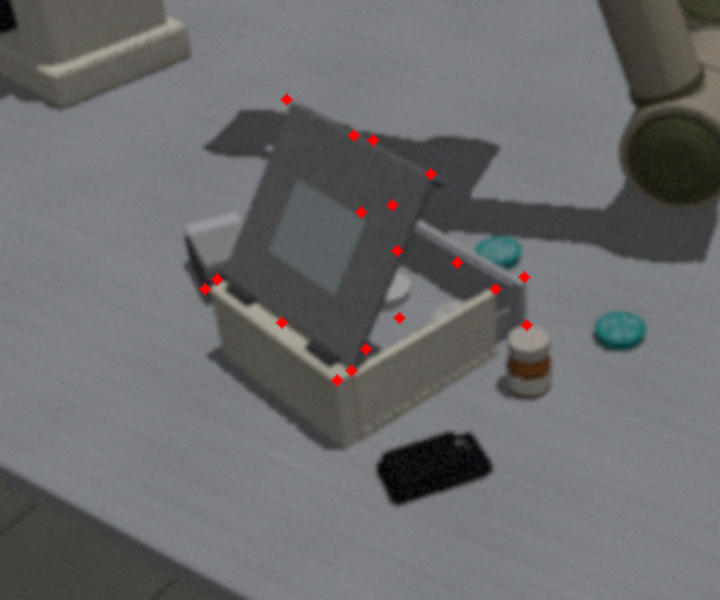

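View pics/top0o.png

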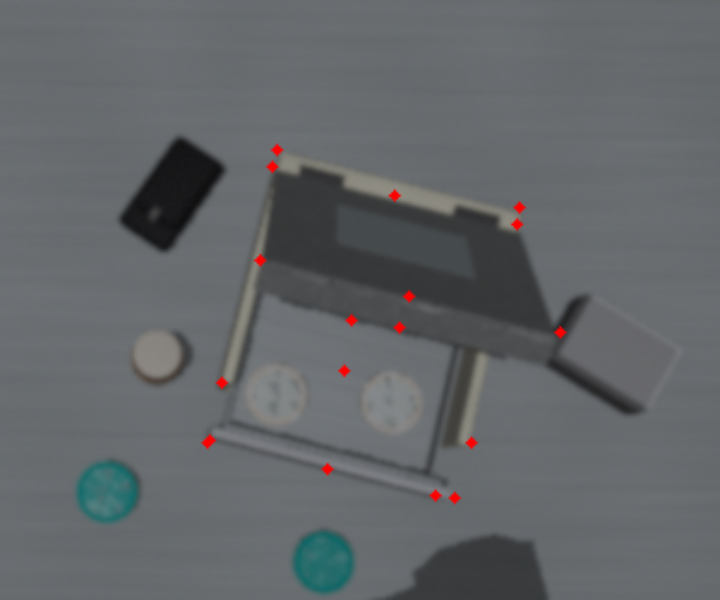

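Both overlays fit to within a few mm. I'll refine with the corners I can pick out, then plan the moves. The two turquoise discs, at (251,284) and (341,314) in the top view, are look-alikes outside the drawer. The white ones in the tray are the real dishes.

Run:
```python
from h import *
m=[ 0.6208212,-0.1333018,-0.21671041,0.04839758,0.94697046]
off={}
for n in("scene","top"):
    r,c=map(int,proj(n,[m[0],m[1],.05])[0]); off[n]=(max(0,r-130),max(0,c-150))
net=[("scene","drawer_front",[176.6,259.4]),("scene","lid_edge",[119.6,217.3]),("scene","lid_hinge",[197.3,184]),("scene","incubator",[212.6,219.8]),("scene","tray_floor",[200,235]),
("top","drawer_front",[276.3,343.3]),("top","lid_edge",[202.6,376.9]),("top","lid_hinge",[159.6,369.8]),("top","incubator",[213.6,355.8]),("top","tray_floor",[233,349.9])]
# crop picks (x,y)
pk=[("scene","lel",(441,183)),("scene","ler",(292,103)),("scene","br",(213,283)),("scene","bl",(345,378)),("scene","fl",(497,293)),("scene","dfl",(526,283)),
("top","dfl",(211,431)),("top","dfr",(450,487)),("top","fl",(224,385)),("top","fr",(463,447)),("top","bl",(281,152)),("top","br",(521,213)),("top","lel",(258,265)),("top","ler",(560,337))]
obs=[(n,t,[p[1]/2.4+off[n][0],p[0]/2.4+off[n][1]]) for n,t,p in pk]
print(off)
for o in(obs,net+obs):
    s=fit(o,m);print(s.x.round(4),np.degrees(s.x[[2,4]]).round(2))
    print([ (a[0][0]+a[1],*b) for a,b in zip(o,s.fun.reshape(-1,2).round(1).tolist())])
m=s.x
a=m[2];ex=np.array([np.cos(a),np.sin(a)])
P=pts(m);[print(k,P[k].round(3)) for k in("drawer_front","lid_edge","lid_hinge","lip")]
```

```text
{'scene': (66, 67), 'top': (80, 206)}
[ 0.6176 -0.131  -0.2301  0.038   0.9403] [-13.19  53.88]
[('slel', -3.5, -2.6), ('sler', -1.3, 0.1), ('sbr', 1.4, -1.6), ('sbl', 0.8, -2.5), ('sfl', -1.4, 0.4), ('sdfl', -0.4, -1.7), ('tdfl', -0.6, -0.6), ('tdfr', 1.5, 0.8), ('tfl', 0.2, -2.3), ('tfr', 0.4, 1.6), ('tbl', 0.1, -2.1), ('tbr', -0.3, -0.8), ('tlel', -0.1, -0.4), ('tler', 0.9, -1.9)]
[ 0.6185 -0.132  -0.2302  0.0425  0.9418] [-13.19  53.96]
[('sdrawer_front', -0.1, -1.9), ('slid_edge', 2.8, -1.0), ('slid_hinge', 2.2, 0.8), ('sincubator', -1.2, 0.5), ('stray_floor', -0.7, -2.1), ('tdrawer_front', -2.9, -1.9), ('tlid_edge', 2.6, -1.2), ('tlid_hinge', 3.2, 0.8), ('tincubator', 0.9, -3.6), ('ttray_floor', 0.2, -1.1), ('slel', -3.4, -3.3), ('sler', -1.3, -0.5), ('sbr', 1.5, -2.2), ('sbl', 0.8, -3.1), ('sfl', -1.3, -0.2), ('sdfl', -1.0, -1.0), ('tdfl', 1.0, -0.6), ('tdfr', 3.2, 0.9), ('tfl', -0.2, -1.8), ('tfr', -0.0, 2.1), ('tbl', -0.3, -1.6), ('tbr', -0.6, -0.3), ('tlel', -0.7, 0.2), ('tler', 0.3, -1.3)]
drawer_front [ 0.485 -0.101  0.043]
lid_edge [ 0.6   -0.128  0.259]
lid_hinge [ 0.716 -0.155  0.096]
lip [ 0.58  -0.123  0.244]
```

move_arm([
  [20,-17,0,-0.05],
  [50,-42,0,-0.15],
  [85,-71,0,-0.25],
  [120,-100,0,-0.35],
  [155,-130,0,-0.45],
  [190,-159,0,-0.55],
  [225,-188,0,-0.65],
  [260,-217,0,-0.75],
  [290,-242,0,-0.82],
  [315,-263,0,-0.874],
  [330,-276,0,-0.874],
  [338,-283,0,-0.874],
  [338,-283,0,-0.874],
  [338,-283,0,-0.874],
], grip=1, grip_force=40)

```text
time_s: 2.3
position: [0.4219, -0.0869, 0.2313]
tool_rot: [[0.228, 0.974, -0.0], [0.974, -0.228, -0.0], [-0.0, -0.0, -1.0]]
ft_force: [-0.2, -0.7, -0.3]
grip_width: 0.0003
```

```bash
cat > loc.py <<'E'
from h import *
M=np.array([.6185,-.1315,-.2302,.041,.942])
def show(tag,cams=()):
    o=env.observe();a=M[2];R=np.array([[np.cos(a),np.sin(a)],[-np.sin(a),np.cos(a)]])
    p=o["position"];print("t",o["time_s"],"loc mm",(np.r_[R@(p[:2]-M[:2]),p[2]]*1e3).round(1),"ft loc",np.r_[R@o["ft_force"][:2],o["ft_force"][2]].round(2),"w",o["grip_width"])
    print("toolx",o["tool_rot"][:,0].round(3),"y",o["tool_rot"][:,1].round(3),"q",o["q"].round(0))
    for n in cams:
        im=env.get_image(n)
        cv2.imwrite(f"pics/{n}{tag}f.png",im[...,::-1])
        if n!="wrist":
            r0,c0=(60,60) if n=="scene" else (90,190); im=cv2.resize(im[r0:r0+240,c0:c0+310],None,fx=2.4,fy=2.4)
        cv2.imwrite(f"pics/{n}{tag}.png",im[...,::-1])
E
python3 -c "
from loc import *
show('1',['scene','wrist'])"
```

```text
t 2.3 loc mm [-201.6   -1.4  231.3] ft loc [-0.07 -0.75 -0.29] w 0.0003322670674245838
toolx [ 0.228  0.974 -0.   ] y [ 0.974 -0.228 -0.   ] q [-27.  10.  92.  -0.  79. -14.]
```

View pics/scene1.png

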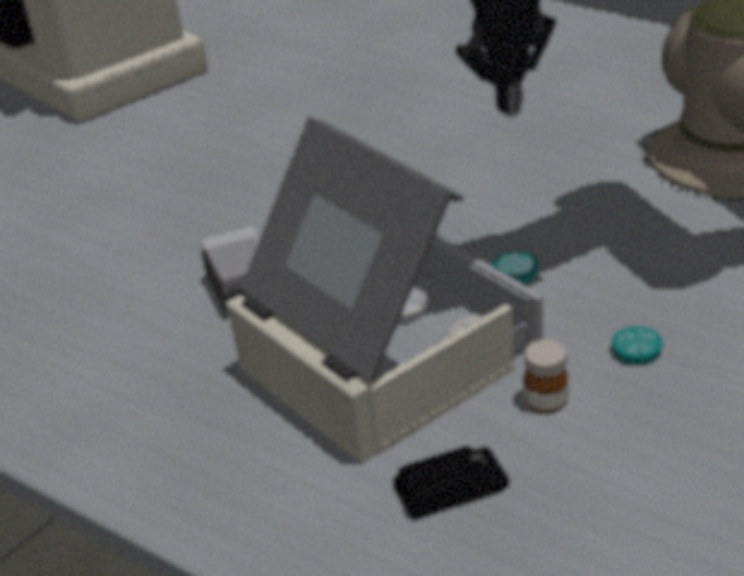

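View pics/wrist1.png

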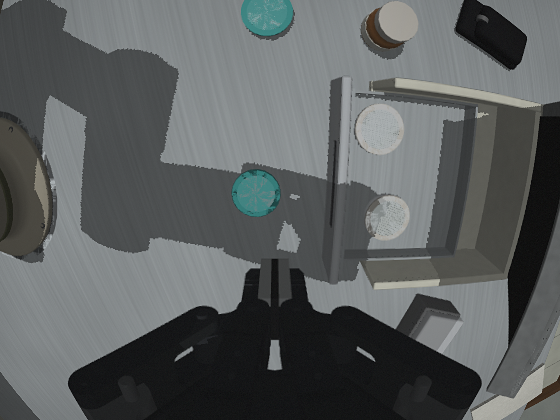

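move_arm([
  [0,0,15,0],
  [0,0,40,0],
  [0,0,70,0],
  [0,0,100,0],
  [0,0,130,0],
  [0,0,155,0],
  [0,0,175,0],
  [0,0,187,0],
  [0,5,189,0],
  [0,12,189,0],
  [0,18,189,0],
  [0,23,189,0],
  [0,27,189,0],
  [0,30,189,0],
  [0,32,189,0],
  [0,32,189,0],
])

```text
time_s: 4.0
position: [0.4533, -0.0936, 0.0424]
tool_rot: [[0.228, 0.974, 0.0], [0.974, -0.228, -0.0], [-0.0, 0.0, -1.0]]
ft_force: [-0.4, -0.1, -0.3]
grip_width: 0.0001
```

```bash
python3 -c "
from loc import *
show('2',['scene','wrist'])"
```

```text
t 4.0 loc mm [-169.4   -0.8   42.4] ft loc [-0.4  -0.23 -0.27] w 0.00014508041496392573
toolx [ 0.228  0.974 -0.   ] y [ 0.974 -0.228  0.   ] q [-26.  28. 103.   0.  49. -13.]
```

View pics/wrist2.png

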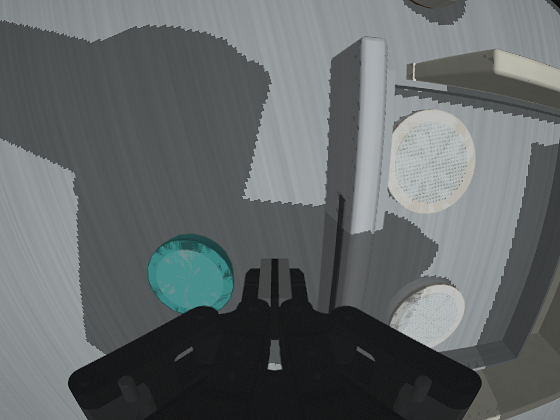

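View pics/scene2.png

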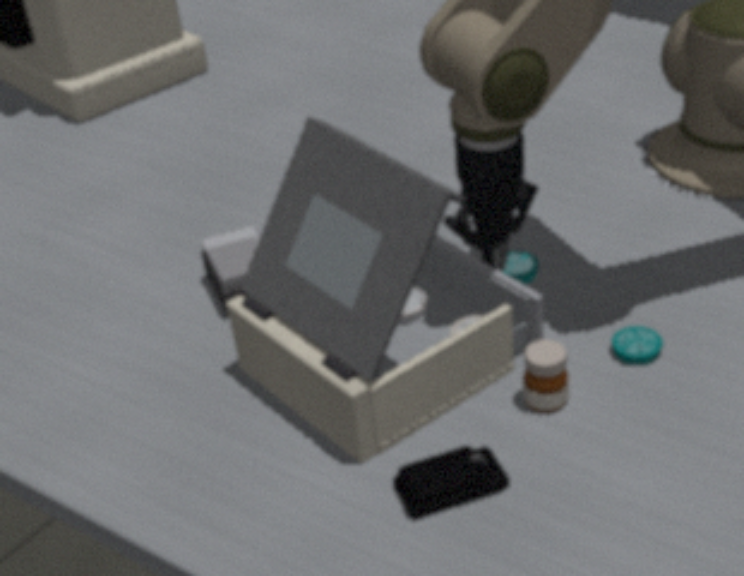

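move_arm([
  [0,1,-8,0],
  [0,4,-8,0],
  [0,7,-8,0],
  [0,10,-8,0],
  [0,12,-8,0],
  [0,14,-8,0],
  [0,16,-8,0],
  [0,18,-8,0],
  [0,20,-8,0],
  [0,22,-8,0],
  [0,24,-8,0],
  [0,26,-8,0],
  [0,28,-8,0],
  [0,30,-8,0],
])

```text
time_s: 5.5
position: [0.4825, -0.1005, 0.0503]
tool_rot: [[0.228, 0.974, -0.0], [0.974, -0.228, 0.0], [0.0, -0.0, -1.0]]
ft_force: [-2.9, -0.4, -0.6]
grip_width: -0.0002
```

```bash
python3 -c "
from loc import *
show('3',['wrist'])"
```

```text
t 5.5 loc mm [-139.5   -0.8   50.3] ft loc [-2.75 -1.09 -0.61] w -0.00015640721085491503
toolx [0.228 0.974 0.   ] y [ 0.974 -0.228 -0.   ] q [-26.  29.  98.  -0.  53. -12.]
```

View pics/wrist3.png

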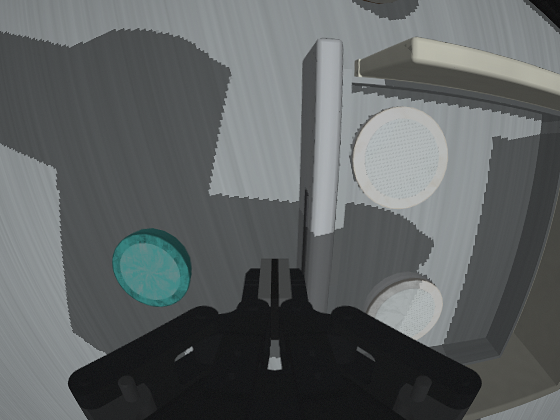

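move_arm([
  [0,2,0,0],
  [0,4,0,0],
  [0,6,0,0],
  [0,8,0,0],
  [0,10,0,0],
  [0,12,0,0],
  [0,14,0,0],
  [0,16,0,0],
  [0,18,0,0],
  [0,20,0,0],
  [0,21,0,0],
  [0,22,0,0],
  [0,23,0,0],
  [0,24,0,0],
])

```text
time_s: 6.95
position: [0.5058, -0.1059, 0.0503]
tool_rot: [[0.228, 0.974, -0.0], [0.974, -0.228, 0.0], [0.0, -0.0, -1.0]]
ft_force: [-1.9, -1.8, 0.7]
grip_width: 0.0003
```

```bash
python3 -c "
from loc import *
show('4',['wrist'])"
```

```text
t 6.95 loc mm [-115.6   -0.8   50.3] ft loc [-1.41 -2.2   0.68] w 0.00033844920752108164
toolx [0.228 0.974 0.   ] y [ 0.974 -0.228 -0.   ] q [-25.  31.  94.   0.  55. -12.]
```

View pics/wrist4.png

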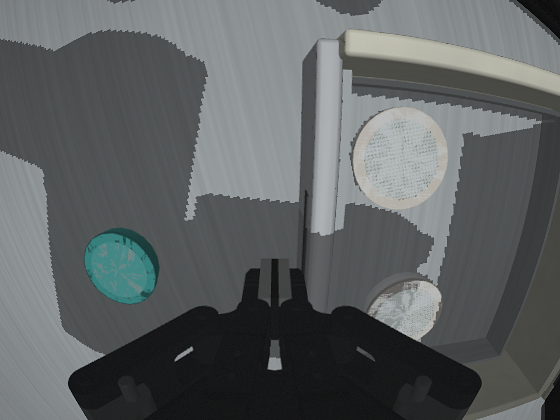

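move_arm([
  [0,1,0,0],
  [0,2,0,0],
  [0,3,0,0],
  [0,4,0,0],
  [0,5,0,0],
  [0,6,0,0],
  [0,7,0,0],
])

```text
time_s: 7.7
position: [0.5126, -0.1076, 0.0503]
tool_rot: [[0.228, 0.974, -0.0], [0.974, -0.228, -0.0], [-0.0, -0.0, -1.0]]
ft_force: [-1.9, -0.7, -0.0]
grip_width: -0.0001
```

```bash
python3 -c "
from loc import *
show('5',['wrist'])"
```

```text
t 7.7 loc mm [-108.5   -0.8   50.3] ft loc [-1.68 -1.11 -0.02] w -0.00012249697577593178
toolx [ 0.228  0.974 -0.   ] y [ 0.974 -0.228 -0.   ] q [-25.  31.  93.  -0.  56. -12.]
```

View pics/wrist5.png

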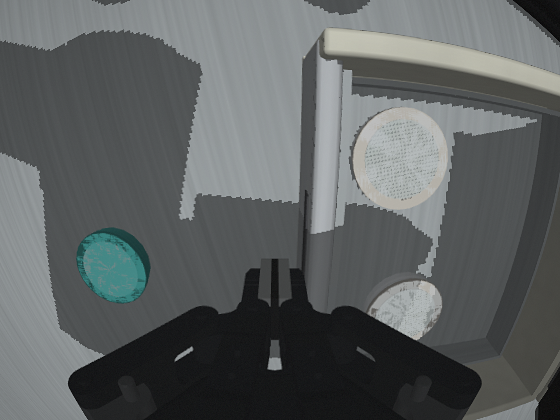

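move_arm([
  [0,1,0,0],
  [0,2,0,0],
  [0,3,0,0],
  [0,3,0,0],
])

```text
time_s: 8.15
position: [0.5137, -0.1077, 0.0503]
tool_rot: [[0.228, 0.974, -0.004], [0.974, -0.228, 0.001], [0.0, -0.005, -1.0]]
ft_force: [-11.4, -1.1, 6.2]
grip_width: 0.0001
```

move_arm([
  [0,1,0,0],
  [0,2,0,0],
  [0,2,0,0],
])

```text
time_s: 8.45
position: [0.5138, -0.1078, 0.0503]
tool_rot: [[0.227, 0.974, -0.009], [0.974, -0.227, 0.002], [0.0, -0.009, -1.0]]
ft_force: [-20.4, -0.9, 13.1]
grip_width: -0.0001
```

move_arm([
  [0,-4,0,0],
  [0,-10,0,0],
  [0,-20,0,0],
  [0,-35,0,0],
  [0,-50,0,0],
  [0,-60,-5,0],
  [0,-65,-25,0],
  [0,-65,-60,0],
  [0,-65,-100,0],
  [0,-65,-145,0],
  [0,-65,-190,0],
  [0,-65,-235,0],
  [0,-65,-265,0],
  [0,-65,-285,0],
  [0,-65,-290,0],
  [0,-65,-290,0],
])

```text
time_s: 10.05
position: [0.454, -0.0938, 0.3404]
tool_rot: [[0.228, 0.974, 0.001], [0.974, -0.228, -0.0], [-0.0, 0.001, -1.0]]
ft_force: [0.4, -0.9, -1.0]
grip_width: -0.0001
```

```bash
python3 -c "
from loc import *
show('6',['scene','top','wrist'])
for n in('scene','top','wrist'):
  for t in('drawer_front','lid_edge','lid_hinge','tray_floor','incubator'): print(n,t,[(d['conf'],d['point']) for d in env.tip_of(n,t)][:1], proj(n,pts([*M[:3],0,M[4]])[t]).round(1) if n!='wrist' else '')
"
```

```text
t 10.05 loc mm [-168.8   -0.8  340.4] ft loc [ 0.57 -0.75 -1.03] w -0.0001343914405709017
toolx [ 0.228  0.974 -0.   ] y [ 0.974 -0.228  0.001] q [-26.   9.  74.   0.  97. -13.]
scene drawer_front [(0.75, [181.2, 246.8])] [[183.1 246.1]]
scene lid_edge [(0.76, [120.4, 213.3])] [[122.4 216.4]]
scene lid_hinge [(0.94, [197.6, 184.7])] [[199.6 185. ]]
scene tray_floor [(0.93, [204.0, 221.5])] [[206.5 220.8]]
scene incubator [(0.71, [214.6, 221.2])] [[211.5 220.5]]
top drawer_front [(0.58, [252.3, 345.8])] [[254.2 345.6]]
top lid_edge [(0.97, [205.6, 374.2])] [[205.2 375.4]]
top lid_hinge [(0.79, [160.9, 370.4])] [[162.8 370.3]]
top tray_floor [(0.56, [214.4, 354.2])] [[214.9 352.8]]
top incubator [(0.96, [212.4, 353.2])] [[214.5 351.9]]
wrist drawer_front [(0.95, [166.3, 329.2])] 
wrist lid_edge [(0.94, [218.9, 461.0])] 
wrist lid_hinge [] 
wrist tray_floor [(0.56, [163.9, 388.3])] 
wrist incubator [(0.77, [161.0, 383.4])]
```

View pics/wrist6.png

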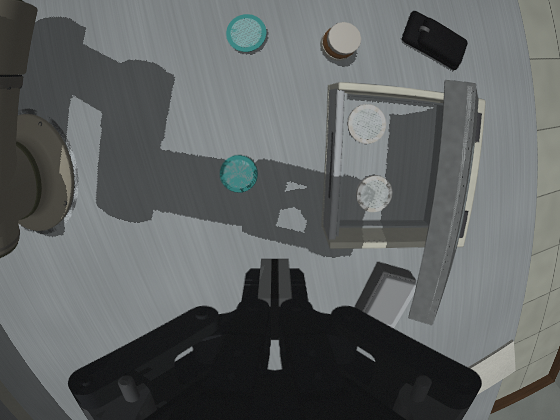

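View pics/scene6.png

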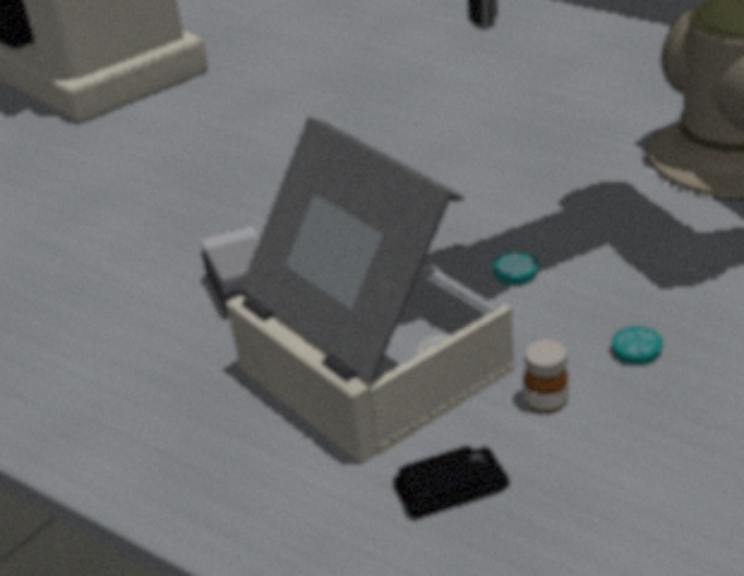

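View pics/top6.png

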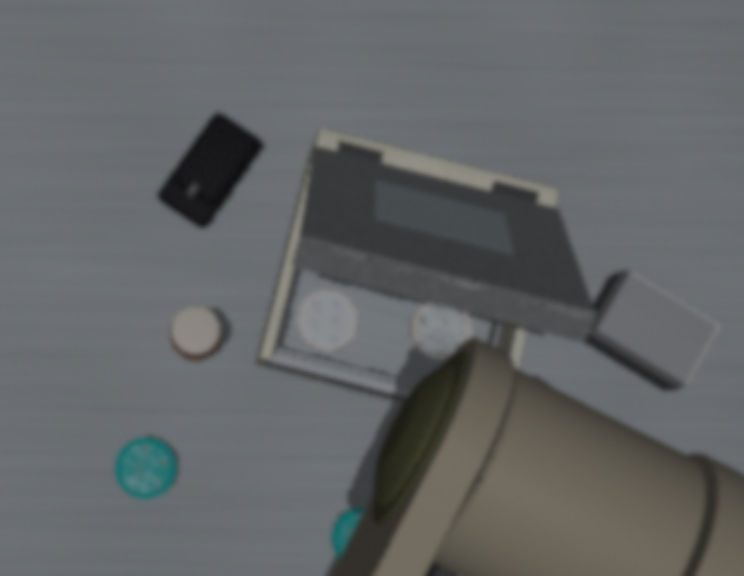

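Drawer is home: the network's drawer_front points match the model at d=0 to within about 2 px, and the stop pushed back. Now I'll go over the lid to its outer (rear) side.

move_arm([
  [0,10,0,0],
  [0,30,0,0],
  [0,60,0,0],
  [0,95,0,0],
  [0,130,0,0],
  [0,165,0,0],
  [0,195,0,0],
  [0,210,5,0],
  [0,214,20,0],
  [0,214,45,0],
  [0,214,70,0],
  [0,214,90,0],
  [0,214,100,0],
  [0,214,103,0],
  [0,214,103,0],
])

```text
time_s: 12.45
position: [0.6628, -0.1427, 0.2377]
tool_rot: [[0.228, 0.974, 0.001], [0.974, -0.228, -0.0], [-0.0, 0.001, -1.0]]
ft_force: [0.3, 0.4, 0.2]
grip_width: 0.0003
```

```bash
python3 -c "
from loc import *
show('7',['scene','wrist'])
s=.17
for l in np.radians([54,51,48,45,42,39,36,33,30,27,24,21,18,15,12,9,6,3,0,-1]):
  print(round(np.degrees(l)), round(1e3*(.095-s*np.cos(l)+.006*np.sin(l)+.012)), round(1e3*(.092+s*np.sin(l)+.006*np.cos(l))))
"
```

```text
t 12.45 loc mm [ 45.7  -0.8 237.7] ft loc [0.25 0.45 0.2 ] w 0.0003320715741479186
toolx [ 0.228  0.974 -0.   ] y [ 0.974 -0.228  0.001] q [-22.  35.  50.   0.  95.  -9.]
54 12 233
51 5 228
48 -2 222
45 -9 216
42 -15 210
39 -21 204
36 -27 197
33 -32 190
30 -37 182
27 -42 175
24 -46 167
21 -50 159
18 -53 150
15 -56 142
12 -58 133
9 -60 125
6 -61 116
3 -62 107
0 -63 98
-1 -63 95
```

View pics/scene7.png

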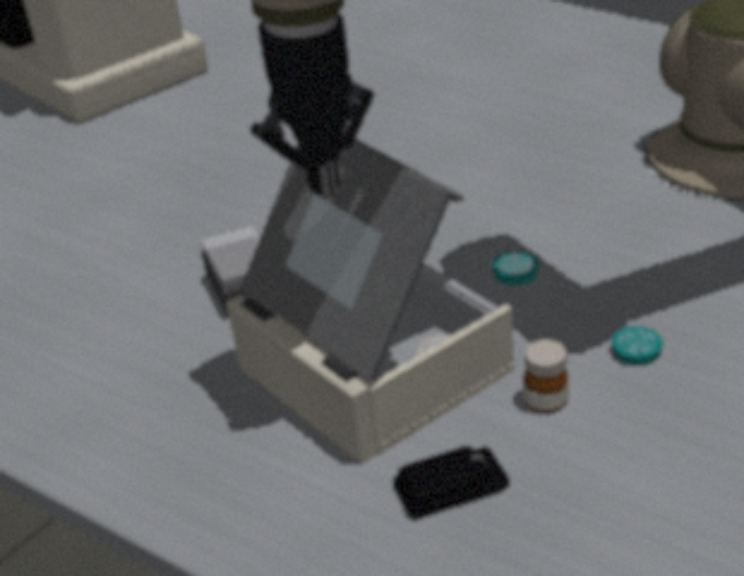

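View pics/wrist7.png

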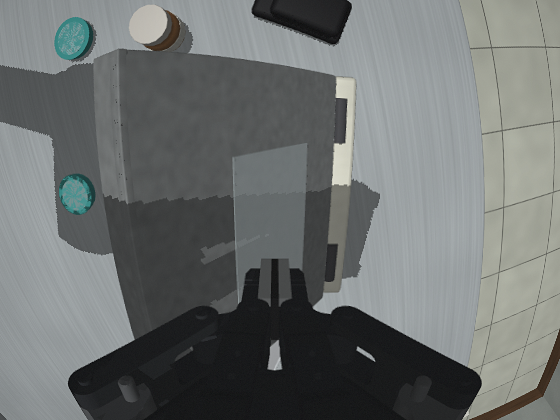

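move_arm([
  [0,-5,1,0],
  [0,-11,2,0],
  [0,-16,3,0],
  [0,-20,4,0],
  [0,-24,5,0],
  [0,-27,5,0],
  [0,-30,5,0],
  [0,-32,5,0],
  [0,-34,6,0],
  [0,-37,7,0],
  [0,-40,9,0],
  [0,-42,11,0],
  [0,-45,13,0],
  [0,-48,16,0],
])

```text
time_s: 13.95
position: [0.6155, -0.1316, 0.2213]
tool_rot: [[0.228, 0.974, 0.0], [0.974, -0.228, -0.0], [-0.0, 0.0, -1.0]]
ft_force: [0.7, -0.2, 1.2]
grip_width: 0.0004
```

```bash
python3 -c "
from loc import *
show('8',['scene','wrist'])"
```

```text
t 13.95 loc mm [ -2.9  -0.8 221.3] ft loc [ 0.73 -0.06  1.23] w 0.00043454363920299166
toolx [ 0.228  0.974 -0.   ] y [ 0.974 -0.228  0.   ] q [-23.  30.  62.  -0.  88. -10.]
```

View pics/scene8.png

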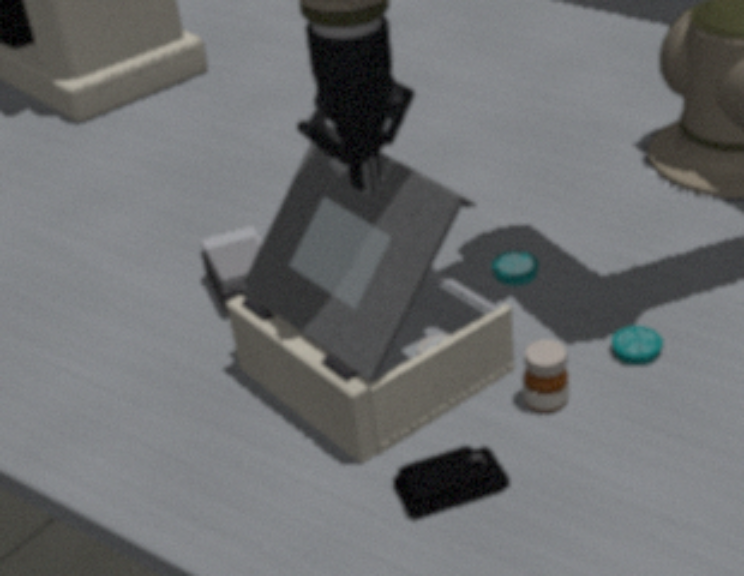

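move_arm([
  [0,-4,3,0],
  [0,-7,6,0],
  [0,-10,9,0],
  [0,-13,12,0],
  [0,-16,15,0],
  [0,-19,18,0],
  [0,-22,22,0],
  [0,-25,25,0],
  [0,-28,29,0],
  [0,-30,32,0],
  [0,-33,36,0],
  [0,-35,40,0],
  [0,-38,44,0],
  [0,-40,47,0],
  [0,-42,51,0],
  [0,-44,55,0],
])

```text
time_s: 15.65
position: [0.5726, -0.1216, 0.166]
tool_rot: [[0.228, 0.974, -0.0], [0.974, -0.228, 0.0], [-0.0, -0.0, -1.0]]
ft_force: [-0.9, -0.4, 0.7]
grip_width: 0.0002
```

```bash
python3 -c "
from loc import *
show('9',['scene'])"
```

```text
t 15.65 loc mm [-46.9  -0.8 166. ] ft loc [-0.75 -0.61  0.74] w 0.00022986973973057687
toolx [ 0.228  0.974 -0.   ] y [ 0.974 -0.228 -0.   ] q [-24.  28.  75.  -0.  77. -10.]
```

View pics/scene9.png

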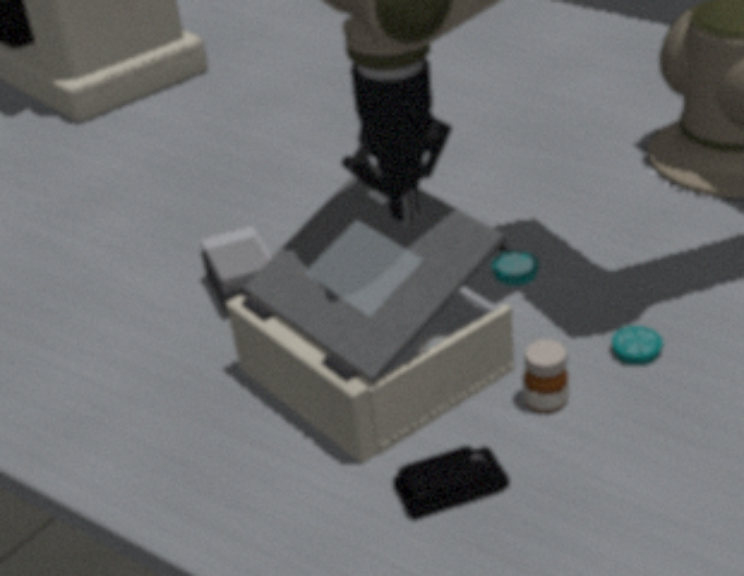

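move_arm([
  [0,-2,4,0],
  [0,-4,8,0],
  [0,-6,12,0],
  [0,-7,17,0],
  [0,-9,21,0],
  [0,-10,25,0],
  [0,-11,29,0],
  [0,-12,34,0],
  [0,-13,38,0],
  [0,-14,42,0],
  [0,-15,46,0],
  [0,-15,50,0],
  [0,-16,54,0],
  [0,-16,58,0],
  [0,-17,61,0],
  [0,-17,63,0],
])

```text
time_s: 17.3
position: [0.5562, -0.1177, 0.103]
tool_rot: [[0.228, 0.974, -0.0], [0.974, -0.228, 0.0], [0.0, -0.0, -1.0]]
ft_force: [-0.6, -0.4, 0.8]
grip_width: 0.0003
```

```bash
python3 -c "
from loc import *
show('10',['scene'])"
```

```text
t 17.3 loc mm [-63.8  -0.8 103. ] ft loc [-0.52 -0.5   0.78] w 0.00033655494599911534
toolx [0.228 0.974 0.   ] y [ 0.974 -0.228 -0.   ] q [-24.  31.  82.  -0.  67. -11.]
```

View pics/scene10.png

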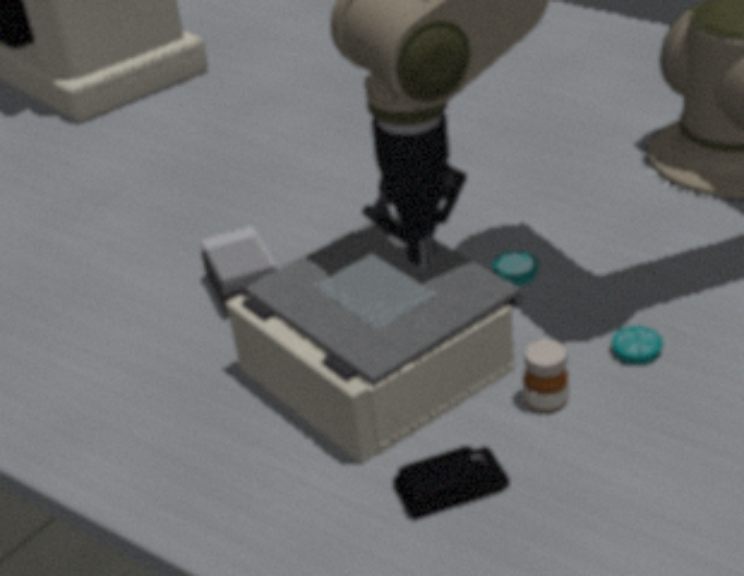

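move_arm([
  [0,0,1,0],
  [0,0,2,0],
  [0,0,3,0],
  [0,0,4,0],
  [0,0,5,0],
  [0,0,6,0],
])

```text
time_s: 17.95
position: [0.5564, -0.1178, 0.098]
tool_rot: [[0.228, 0.974, 0.0], [0.974, -0.228, -0.0], [-0.0, 0.001, -1.0]]
ft_force: [-4.6, 1.3, 12.9]
grip_width: -0.0
```

move_arm([
  [0,0,1,0],
  [0,0,2,0],
  [0,0,2,0],
])

```text
time_s: 18.25
position: [0.5565, -0.1178, 0.0979]
tool_rot: [[0.228, 0.974, 0.002], [0.974, -0.228, -0.001], [-0.001, 0.002, -1.0]]
ft_force: [-7.3, 3.4, 22.1]
grip_width: 0.0003
```

The fingertip is at z = 98 mm, the shut height, and rests on the hard stop at 22 N. Retreating straight up.

move_arm([
  [0,0,-3,0],
  [0,0,-8,0],
  [0,0,-20,0],
  [0,0,-45,0],
  [0,0,-80,0],
  [0,0,-120,0],
  [0,-30,-150,0],
  [0,-65,-170,0],
  [0,-105,-180,0],
  [0,-140,-180,0],
  [0,-160,-180,0],
  [0,-165,-180,0],
  [0,-165,-180,0],
])

```text
time_s: 19.55
position: [0.3958, -0.0802, 0.276]
tool_rot: [[0.228, 0.974, 0.001], [0.974, -0.228, -0.001], [-0.0, 0.001, -1.0]]
ft_force: [0.9, -1.1, 0.3]
grip_width: 0.0001
```

```bash
python3 -c "
from loc import *
show('11',['scene','top','wrist'])
obs=[]
for n in('scene','top'):
  for t in('drawer_front','lid_edge','lid_hinge'): 
    d=env.tip_of(n,t)[:1]; print(n,t,[(x['conf'],x['point']) for x in d], proj(n,pts([*M[:3],0,0])[t]).round(1))
"
```

```text
t 19.55 loc mm [-228.6   -0.9  276. ] ft loc [ 1.09 -0.86  0.33] w 0.00013976159158845752
toolx [ 0.228  0.974 -0.   ] y [ 0.974 -0.228  0.001] q [-28.   5.  90.   0.  85. -15.]
scene drawer_front [] [[183.1 246.1]]
scene lid_edge [(0.56, [164.0, 247.8])] [[164.4 248.2]]
scene lid_hinge [(0.55, [196.7, 185.1])] [[197.9 186.4]]
top drawer_front [(0.66, [161.2, 278.3])] [[254.2 345.6]]
top lid_edge [(0.76, [259.4, 348.3])] [[258.6 348.6]]
top lid_hinge [(0.89, [165.5, 370.3])] [[164.7 370.1]]
```

View pics/scene11.png

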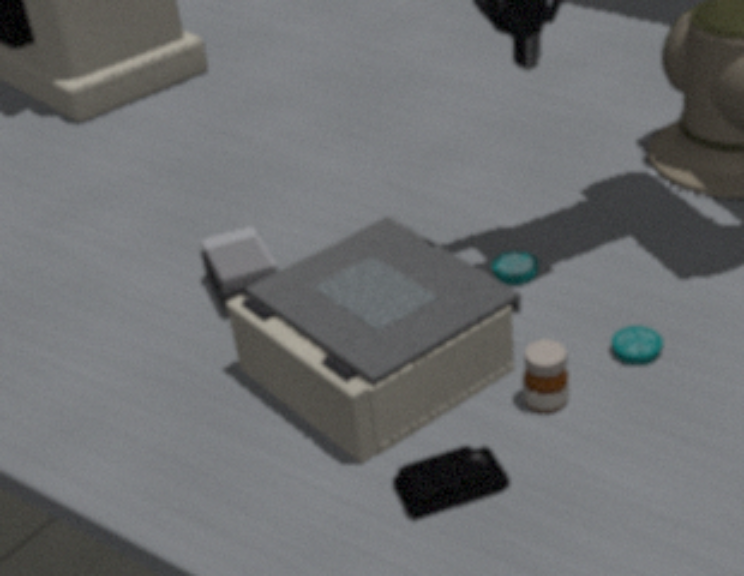

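View pics/wrist11.png

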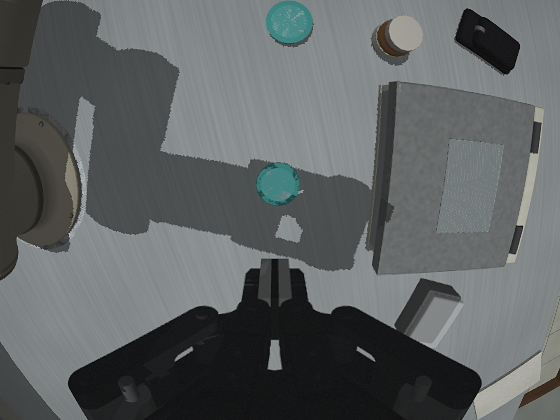

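```bash
python3 -c "
from loc import *
o=env.observe();c=env.get_calibration('wrist');T=np.eye(4);T[:3,:3]=o['tool_rot'];T[:3,3]=o['position'];E=np.linalg.inv(T@c['tool_from_camera'])
f=210/np.tan(np.radians(c['fovy'])/2)
def pw(P):
  p=E[:3,:3]@P+E[:3,3];v=np.array([p[0],-p[1],-p[2]]);r=np.hypot(v[0],v[1]);th=np.arctan2(r,v[2]);return (c['cx']+f*th*v[0]/r, c['cy']+f*th*v[1]/r)
im=cv2.imread('pics/wrist11f.png')
a=M[2]
def w(x,y,z): return np.array([M[0]+np.cos(a)*x-np.sin(a)*y,M[1]+np.sin(a)*x+np.cos(a)*y,z])
im=cv2.resize(im[60:300,330:560],None,fx=2.5,fy=2.5)
for d,col in((0,(0,0,255)),(.01,(0,255,255))):
  for y in np.linspace(-.108,.108,9):
    for z in(.011,):
      u,v=pw(w(-.095-d,y,z));cv2.circle(im,(int((u-330)*2.5),int((v-60)*2.5)),2,col,-1)
for y in np.linspace(-.11,.11,9):
  for z in (.072,.098):
    u,v=pw(w(-.107,y,z));cv2.circle(im,(int((u-330)*2.5),int((v-60)*2.5)),2,(0,255,0),-1)
cv2.imwrite('pics/w11o.png',im)
print(env.tip_of('wrist','drawer_front')[:1], pw(w(-.095,0,.043)), o['time_s'])
"
```

```text
[{'point': [174.8, 383.0], 'conf': 0.64}] (np.float64(382.8907906380757), np.float64(171.7628046949241)) 20.0
```

View pics/w11o.png

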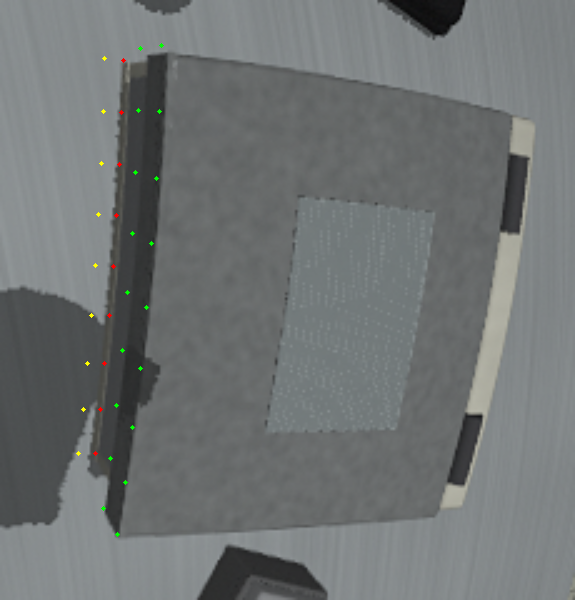

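```bash
python3 -c "
from rig import env
print(env.observe()['ft_force'],env.close_job())"
```

```text
the job is handed in; nothing more can be done
[-0.06925791 -0.33555888 -0.00251517] None
```

I pushed the drawer home first, then the lid down, using closed fingertips from the outside, and handed the job in at about 20 s.

**Drawer:** The fingers pushed on the middle of the front panel until it met the stop, where the push rose to about 20 N and the tip stopped advancing. Images taken before and after closing the lid show the drawer home: where it could be seen, the panel's face lies at the home position in my model.

**Lid:** I guided it down from its outer surface until the fingertip sat at 97.9 mm (98 mm is shut). It pressed on the stop with about 22 N. Both views put the lid's edge and hinge points within about 2 px of a fully shut lid.

**Surroundings:** The jar, tip box, mouse and turquoise look-alikes look undisturbed. The dishes were still in the tray, in the same places, when I last saw them before the lid covered them. The arm was clear of everything when I handed in.

**Checks that disagreed:** After the lid was shut, the drawer-front search found nothing in the scene view. In the top view it reported a false spot on the mouse, because the closed lid's lip hides most of the front. The wrist view found the drawer front within about 3 px of its home position. My fitted incubator pose also left a few millimetres of mismatch at the lid corners in that view.

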